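# Set the bar rack in mirror order

## Task

A left-handed bartender takes over: move the four things from the light wooden rack to the empty dark steel rack in reverse order, so that, seen from the robot, what stood leftmost ends rightmost, the second from the left ends second from the right, and so on. Each stands upright on the floor of its own bay, never laid over on the way; the coloured mats stay in the old rack, and the copper jigger and the candle glass behind the racks are left alone.

Things in the scene. Friction and masses are not known exactly. Their poses are not given: they have to be found in the camera images.
- old_rack: Old rack: low, light wood, fixed, 374 mm long (its y) x 104 deep (its x), left or right of the new rack, turned up to 15 degrees. Origin: underside centre, on the worktop; +y to the robot's left, z up. Four bays 76 mm square, centres y = +135, +45, -45, -135 mm, x = 0; floor 8 mm up; slats 14 mm wide between and round them, tops 20 mm up. Each bay holds a mat and one thing.
- new_rack: New rack: dark grey steel, fixed, empty at the start; same shape, size and frame as the old rack (bays 76 mm square, centres y = +135, +45, -45, -135 mm, x = 0; bare floor 8 mm and slat tops 20 mm above the origin; +y to the robot's left). Left or right of the old rack, turned on its own by up to 15 degrees. Mind the wall cabinets: from 0.54 m up, beyond x = 0.60.
- bitters_black_center (a point): Small amber bitters bottle with a BLACK cap, 142 mm tall. Body 43 mm across up to 72 mm above its foot, then a slender neck about 18 mm across, which can be gripped between 80 and 120 mm above the foot; the cap tops it. The point is on its upright axis, half-way up, 71 mm above its foot; z points up along the axis. About 190 g; it stands upright on the red mat.
- bitters_tan_center (a point): Small amber bitters bottle with a TAN cap, otherwise like the black-capped one: 142 mm tall, body 43 mm across up to 72 mm above its foot, neck about 18 mm across, which can be gripped between 80 and 120 mm above the foot. The point is on its upright axis, half-way up, 71 mm above its foot; z points up along the axis. About 190 g; it stands upright on the yellow mat.
- spice_jar_center (a point): Small clear glass spice jar with green herbs and a white lid, 98 mm tall, about 46 mm across. The point is on its upright axis, half-way up, 49 mm above its foot; z points up along the axis. About 110 g; it stands upright on the blue mat.
- tea_tin_center (a point): Round dark green tea tin with a tan lid (from above a tan disc), 98 mm tall, 60 mm across. The point is on its upright axis, half-way up, 49 mm above its foot; z points up along the axis. About 160 g; it stands upright on the white mat.
- mat_bitters_black: Square red mat, 73 x 73 x 3 mm, fixed in a bay of the old rack, under the thing bitters_black; its edges show round the thing. It stays behind and so marks the bay in which that thing stood. Origin: centre of its underside, on the bay floor.
- mat_bitters_tan: Square yellow mat, 73 x 73 x 3 mm, fixed in a bay of the old rack, under the thing bitters_tan; its edges show round the thing. It stays behind and so marks the bay in which that thing stood. Origin: centre of its underside, on the bay floor.
- mat_spice_jar: Square blue mat, 73 x 73 x 3 mm, fixed in a bay of the old rack, under the thing spice_jar; its edges show round the thing. It stays behind and so marks the bay in which that thing stood. Origin: centre of its underside, on the bay floor.
- mat_tea_tin: Square white mat, 73 x 73 x 3 mm, fixed in a bay of the old rack, under the thing tea_tin; its edges show round the thing. It stays behind and so marks the bay in which that thing stood. Origin: centre of its underside, on the bay floor.
- jigger_center (a point): Bystander: copper double jigger, 43 mm across, 84 mm tall, standing behind the right-hand rack; the point is its centre, half-way up.
- candle_center (a point): Bystander: pale green candle in a glass, 76 mm across, 90 mm tall, standing behind the gap between the racks; the point is its centre, half-way up.

How it is judged:
At the end, for the whole second after the job is handed in: Every thing stands in the new rack in the bay that mirrors its old one (old bay at y, new bay at -y): centre within 17 mm of the bay's centre along each side, foot on the bay floor (height within 5 mm), upright within 0.1 rad, at rest (under 0.02 m/s) (((y of mat_bitters_black in the frame of old_rack between 0.105 and 0.165 m and y of bitters_black_center in the frame of new_rack between -0.152 and -0.118 m) or (y of mat_bitters_black in the frame of old_rack between 0.015 and 0.075 m and y of bitters_black_center in the frame of new_rack between -0.062 and -0.028 m) or (y of mat_bitters_black in the frame of old_rack between -0.075 and -0.015 m and y of bitters_black_center in the frame of new_rack between 0.028 and 0.062 m) or (y of mat_bitters_black in the frame of old_rack between -0.165 and -0.105 m and y of bitters_black_center in the frame of new_rack between 0.118 and 0.152 m)) and x of bitters_black_center in the frame of new_rack between -0.017 and 0.017 m and z of bitters_black_center in the frame of new_rack between 0.074 and 0.084 m and angle between each of bitters_black_center, bitters_tan_center, spice_jar_center, tea_tin_center's own z axis and vertical below 0.1 rad and linear speed of each of bitters_black, bitters_tan, spice_jar, tea_tin below 0.02 m/s and ((y of mat_bitters_tan in the frame of old_rack between 0.105 and 0.165 m and y of bitters_tan_center in the frame of new_rack between -0.152 and -0.118 m) or (y of mat_bitters_tan in the frame of old_rack between 0.015 and 0.075 m and y of bitters_tan_center in the frame of new_rack between -0.062 and -0.028 m) or (y of mat_bitters_tan in the frame of old_rack between -0.075 and -0.015 m and y of bitters_tan_center in the frame of new_rack between 0.028 and 0.062 m) or (y of mat_bitters_tan in the frame of old_rack between -0.165 and -0.105 m and y of bitters_tan_center in the frame of new_rack between 0.118 and 0.152 m)) and x of bitters_tan_center in the frame of new_rack between -0.017 and 0.017 m and z of bitters_tan_center in the frame of new_rack between 0.074 and 0.084 m and ((y of mat_spice_jar in the frame of old_rack between 0.105 and 0.165 m and y of spice_jar_center in the frame of new_rack between -0.152 and -0.118 m) or (y of mat_spice_jar in the frame of old_rack between 0.015 and 0.075 m and y of spice_jar_center in the frame of new_rack between -0.062 and -0.028 m) or (y of mat_spice_jar in the frame of old_rack between -0.075 and -0.015 m and y of spice_jar_center in the frame of new_rack between 0.028 and 0.062 m) or (y of mat_spice_jar in the frame of old_rack between -0.165 and -0.105 m and y of spice_jar_center in the frame of new_rack between 0.118 and 0.152 m)) and x of spice_jar_center in the frame of new_rack between -0.017 and 0.017 m and z of spice_jar_center in the frame of new_rack between 0.052 and 0.062 m and ((y of mat_tea_tin in the frame of old_rack between 0.105 and 0.165 m and y of tea_tin_center in the frame of new_rack between -0.152 and -0.118 m) or (y of mat_tea_tin in the frame of old_rack between 0.015 and 0.075 m and y of tea_tin_center in the frame of new_rack between -0.062 and -0.028 m) or (y of mat_tea_tin in the frame of old_rack between -0.075 and -0.015 m and y of tea_tin_center in the frame of new_rack between 0.028 and 0.062 m) or (y of mat_tea_tin in the frame of old_rack between -0.165 and -0.105 m and y of tea_tin_center in the frame of new_rack between 0.118 and 0.152 m)) and x of tea_tin_center in the frame of new_rack between -0.017 and 0.017 m and z of tea_tin_center in the frame of new_rack between 0.052 and 0.062 m); the robot touches nothing.
It fails at once if one of the four things was laid over or knocked over (tilted more than 40 degrees) (angle between any of bitters_black_center, bitters_tan_center, spice_jar_center, tea_tin_center's own z axis and vertical above 0.7 rad).
It fails at once if the jigger or the candle behind the racks was pushed away (more than 25 mm) (distance of any of jigger_center, candle_center from where it was at the start of the episode above 0.025 m).
It also fails if it takes over 133 s, if anything falls off the work surface, if the arm or the gripper's body presses on something with over 40 N, if the wrist force passes 120 N, or if a joint passes its speed limit or range.

## Robot

A 6-joint arm with a two-finger parallel gripper is mounted at the origin on a cart in front of the work surface, level with it; the furniture and walls round the work are solid. World frame = base frame: x ahead of the robot, y to its left, z up, the work surface at z = 0. Lengths are in m, angles in rad, forces in N, time in s.
With the tool pointing down it reaches from about 0.35 to 0.975 m from the base axis. Payload 4.9 kg.
Tool frame: the origin (TCP) lies at the very end of the fingers, on their centre line; the grasp point (between the pads) lies manip.grip_point_offset behind it (manip.grip_point_offset is the distance from the TCP to the grasp point, in m); z points along the fingers, y is the line along which they close (so a half turn about z gives the same grasp; the last joint's range is limited). The gripper opens to 85 mm and grips with 20 to 120 N. Pads are 22 mm wide; open, the fingers measure 114 mm over their backs; the gripper's body (76 mm by 85 mm) begins 54 mm behind the grasp point. The pads swing forward as they close: fully open they stand 13 mm farther back than shut.
Start: joints at [1.009, 0.053, 1.613, -0, 1.476, -0.119], TCP at [0.268, 0.565, 0.231] pointing down, gripper open.
Joint ranges: [-3.01, 3.01], [-1.01, 2.22], [0.06, 2.58], [-1.02, 4.17], [0.09, 2.62], [-3.14, 3.14]. Speed limits (rad/s): [2.57, 2.57, 3.14, 3.14, 3.14, 3.14].

## Interface

Orientations are given as a unit quaternion [w, x, y, z].
In Python, from plant import manip gives the robot as it stands.
- The arm moves only by the shell command python3 -m crank 'ROWS' [OPENING]. ROWS is JSON, a list of rows, each an object of numbers: "x", "y", "z": the shift along the tool's x, y, z in cm; "turn": the turn about the tool's z in rad. In form: [{"x": .., "y": .., "z": .., "turn": ..}, ...]. A call has 1 to 5 rows; each row shifts and turns the commanded pose from where the row before left it, along the tool's axes as they then stand; what a row does not reach is not made up. A row lasts 1/10 s, in which the tool goes at most 50 mm and 8.59 degrees, less where a joint would pass 70% of its speed; a pose out of reach is approached as far as the arm can. A call with a gripper value outside its range is refused whole. OPENING is the opening in per cent of the stroke, from 0 (shut) to 100 (fully open), set as the call begins (- or left out, the last holds). The fingers move at their own pace and stop on an object; the grip force is fixed at half the most. Time passes only in rows, so rows that do not move let the fingers close. It gives the time, the measured TCP pose, the force, the opening and the grip force at its end, in the units of the state.
- manip.state(): the state, without advancing time (a new reading comes with each control period).
- manip.grab_frame(name): name is "scene" or "top"; returns (picture, depth): 400x640x3 uint8, red, green, blue; 400x640 float32, m along the optical axis (not along the pixel's ray), 0 where there is no reading.
- manip.camera_model(name): a dict with "mtx" (3x3 intrinsics, pixels), "world_to_cam" (4x4, takes a point from world to camera coordinates). Camera axes: x right, y down, z forward; pixel columns grow to the right and rows downward; lengths in m; the calibration is good to about 2 mm. A picture is of the moment at which its call begins. camera_model takes no time and is no camera call.
- manip.job_done(): hands the job in; it is judged then, once.
The state is a dict: "time": time; "joint_pos": joint angles; "joint_vel": joint speeds; "joint_efforts": joint torques, N m; "tool_pos": TCP position; "tool_rot": TCP orientation; "contact_force": force on the tool from outside, world axes, zero at the start; "ft_torque": the same for the moment, N m; "gripper_width": opening from 0.0 (shut) to 1.0 (fully open); "grasp_force": force on a finger pad.
Only numpy, scipy, OpenCV 4.12 (cv2) and the standard library are available. Lean on these libraries where they do the work, as an engineer would, in place of code of your own. Each camera call takes 0.05 s, during which the arm holds its last target. There are 200 camera calls.

## Working session

There is one attempt and no reset: what is moved stays moved. The work goes in short steps, Python scripts to look and compute and a shell command to move; the robot and the scene stay as the last step left them, time stands still between calls to the robot, and variables do not carry over. Pictures are saved under pics/ and viewed, at most 14 in all, crops included, and the job is handed in when it is done.

```bash
mkdir -p pics; ls
python3 - <<'E'
from plant import manip
import cv2,numpy as np
print(manip.grip_point_offset)
for n in("scene","top"):
    p,d=manip.grab_frame(n); cv2.imwrite(f"pics/{n}0.png",p[...,::-1]); np.save(f"{n}0.npy",d)
    m=manip.camera_model(n); print(n,m["mtx"],m["world_to_cam"])
s=manip.state(); print(s)
E
```

```text
pics
0.0187
scene [[410.81219401   0.         319.55889152]
 [  0.         410.81219401 189.62313774]
 [  0.           0.           1.        ]] [[ 0.75191682 -0.65911679  0.01364354 -0.42322789]
 [-0.29020441 -0.34950413 -0.89085816  0.22258368]
 [ 0.59194805  0.66589182 -0.45407663  0.99008778]
 [ 0.          0.          0.          1.        ]]
top [[476.57993634   0.         325.82228472]
 [  0.         476.57993634 200.84712709]
 [  0.           0.           1.        ]] [[-0.02327256 -0.99971855 -0.00460534  0.01009658]
 [-0.99477954  0.02361492 -0.09927738  0.53471827]
 [ 0.09935819  0.00227086 -0.99504914  1.24335892]
 [ 0.          0.          0.          1.        ]]
{'time': 0.1, 'joint_pos': array([ 1.00899725e+00,  5.33124425e-02,  1.61416889e+00,  7.40821904e-06,
        1.47601470e+00, -1.19045831e-01]), 'joint_vel': array([ 0.00029426, -0.00044593, -0.00198206, -0.00158444,  0.00222348,
       -0.00096629]), 'joint_efforts': array([ 5.02292532e-04, -3.94900453e+01, -3.71364105e+01, -1.12523830e-04,
        3.82185230e-03,  4.87975910e-06]), 'tool_pos': array([0.26748443, 0.5642354 , 0.23016529]), 'tool_rot': array([-3.21230161e-04,  2.19573104e-01,  9.75595585e-01, -8.95842890e-04]), 'contact_force': array([-0.37897201,  0.37946955, -0.06819087]), 'ft_torque': array([ 0.01661781,  0.01514464, -0.00034046]), 'grasp_force': 0.0, 'gripper_width': 1.000739467720935}
```

View pics/top0.png

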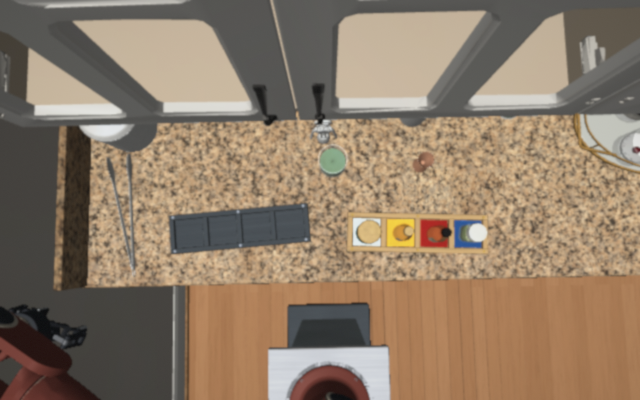

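View pics/scene0.png

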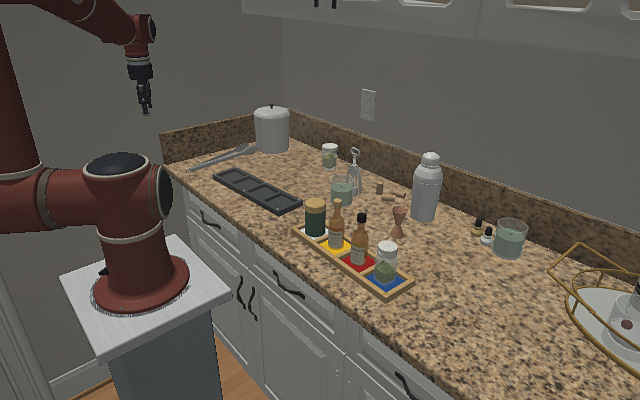

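The top view shows the new steel rack at px (170–310, 205–252) and the old rack at (347–488, 213–252). Left to right on the old rack are the tin (368,231), tan bitters (403,231), black bitters (440,233) and jar (475,233). The candle is at (333,160) and the jigger at (424,161). In the scene view, all four things stand upright.

```bash
cat > h.py <<'E'
from plant import manip
import cv2,numpy as np
def ray(n,px,z):
    m=manip.camera_model(n);W=m["world_to_cam"];R,t=W[:3,:3],W[:3,3];c=-R.T@t
    px=np.atleast_2d(px).astype(float)
    d=np.c_[px,np.ones(len(px))]@np.linalg.inv(m["mtx"]).T@R
    return c+d*((z-c[2])/d[:,2])[:,None]
def blob(mask,box,minarea=20):
    m=np.zeros_like(mask,np.uint8);x0,y0,x1,y1=box;m[y0:y1,x0:x1]=mask[y0:y1,x0:x1]
    cs=cv2.findContours(m,cv2.RETR_EXTERNAL,cv2.CHAIN_APPROX_NONE)[0]
    return max(cs,key=cv2.contourArea),m
E
python3 - <<'E'
from h import *
p=cv2.imread("pics/top0.png");hsv=cv2.cvtColor(p,cv2.COLOR_BGR2HSV);d=np.load("top0.npy")
H,S,V=[hsv[...,i].astype(int) for i in range(3)]
def rect(mask,box,z):
    k,m=blob(mask,box); w=ray("top",k[:,0]+0.0,z)[:,:2].astype(np.float32)
    return cv2.minAreaRect(w)
print("new",rect(cv2.morphologyEx(((V<95)&(S<110)).astype(np.uint8),cv2.MORPH_CLOSE,np.ones((5,5))),(160,195,320,262),.02))
for n,(u,v) in dict(tin=(368,231),tan=(408,231),blk=(446,232),jar=(477,232)).items(): print(n,hsv[v,u],d[v-2:v+3,u-2:u+3].min())
big=cv2.resize(p[185:270,160:500],None,fx=2.3,fy=2.3,interpolation=cv2.INTER_CUBIC);
a=cv2.resize(p[200:265,335:500],None,fx=4.8,fy=4.8,interpolation=cv2.INTER_CUBIC)
b=cv2.resize(p[195:260,160:325],None,fx=4.8,fy=4.8,interpolation=cv2.INTER_CUBIC)
cv2.imwrite("pics/crop0.png",np.vstack([a,b[:280]])[:600])
for n,r in dict(red=((H<6)|(H>174))&(S>150),yel=(H>20)&(H<30)&(S>190)&(V>180),blu=(H>100)&(H<125)&(S>120),wht=(S<40)&(V>200)).items():
    k,m=blob(r.astype(np.uint8),(345,210,492,256)); x,y,w,h=cv2.boundingRect(k); print(n,(x,y,w,h),cv2.contourArea(k),ray("top",[[x-.5,y-.5],[x+w-.5,y+h-.5]],.011).round(4)[:,:2].tolist())
E
```

```text
new ((0.46958309412002563, 0.22954005002975464), (0.10394894331693649, 0.36910903453826904), 3.646726608276367)
tin [ 20 104 214] 1.1725965
tan [ 20 104 216] 0.0
blk [ 0  8 32] 0.0
jar [ 35   7 232] 1.1723032
red (421, 220, 27, 27) 347.5 [[0.48, -0.2554], [0.4062, -0.3243]]Traceback (most recent call last):
  File "<stdin>", line 14, in <module>
  File "h.py", line 11, in blob
    return max(cs,key=cv2.contourArea),m
           ~~~^^^^^^^^^^^^^^^^^^^^^^^^
ValueError: max() iterable argument is empty
```

View pics/crop0.png

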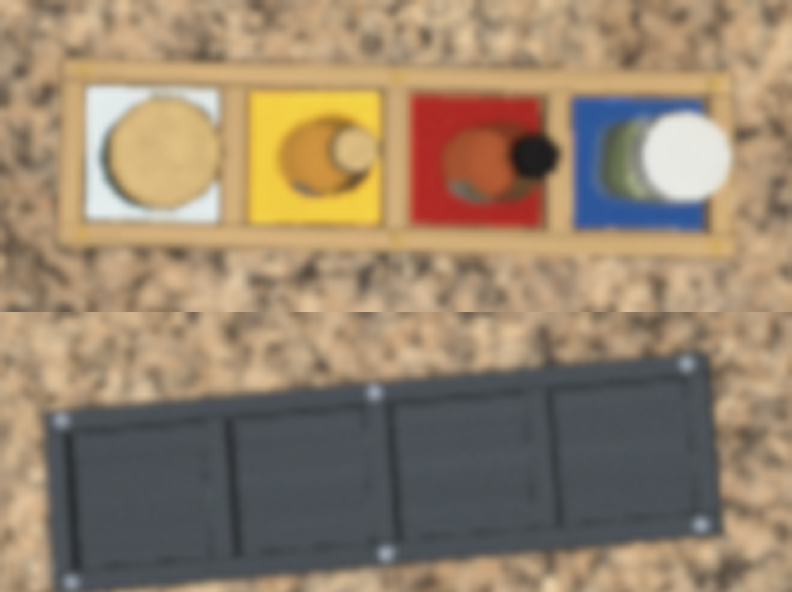

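The crop shows the lids clear of the rims: tin lid about px (369,231), tan cap (408,230), black cap (446,232), jar lid (478,232). The new rack outline is clean. Next I fit the lid centres and check them in the scene view.

Run:
```python
from h import *
p=cv2.imread("pics/top0.png");hsv=cv2.cvtColor(p,cv2.COLOR_BGR2HSV)
H,S,V=[hsv[...,i].astype(int) for i in range(3)]
tan=(H>14)&(H<24)&(S<135)&(V>150)
M=dict(tin=(tan,(355,218,382,246),.109),tan=(tan,(402,222,416,240),.153),blk=((V<70),(440,224,454,240),.153),jar=((S<40)&(V>190),(466,220,492,246),.109))
C={}
for n,(m,b,z) in M.items():
    k,_=blob(m.astype(np.uint8),b); (c,r)=cv2.minEnclosingCircle(k); x,y,w,h=cv2.boundingRect(k)
    c2=(x+w/2-.5,y+h/2-.5); C[n]=np.r_[ray("top",c2,z)[0][:2],z]; print(n,np.round(c,1),c2,w,h,C[n].round(4))
# wood outline
k,_=blob(((H>13)&(H<24)&(S>70)&(V>110)|(S>140)|(S<40)&(V>200)).astype(np.uint8),(340,206,495,258)); r=cv2.minAreaRect(ray("top",k[:,0],.02)[:,:2].astype(np.float32)); print("old",r)
# scene view overlay: lids tops + new-rack bays
q=cv2.imread("pics/scene0.png");m=manip.camera_model("scene")
a=np.radians(3.65);o=np.array([.4696,.2295])
P=list(C.values())
for y in(.135,.045,-.045,-.135):
    b=o+y*np.array([-np.sin(a),np.cos(a)]);print("bay",y,b.round(4));P.append(np.r_[b,.008])
for sx in(-1,1):
  for sy in(-1,1):
    b=o+sx*.052*np.array([np.cos(a),np.sin(a)])+sy*.187*np.array([-np.sin(a),np.cos(a)]);P.append(np.r_[b,.02])
W=m["world_to_cam"];uv=(W[:3,:3]@np.array(P).T).T+W[:3,3];uv=uv@m["mtx"].T;uv=uv[:,:2]/uv[:,2:]
x0,y0,f=200,150,3.5
q=cv2.resize(q[y0:y0+155,x0:x0+220],None,fx=f,fy=f,interpolation=cv2.INTER_CUBIC)
for u,v in uv: cv2.drawMarker(q,(int((u-x0+.5)*f),int((v-y0+.5)*f)),(255,0,255),cv2.MARKER_CROSS,12,1)
cv2.imwrite("pics/check0.png",q)
```

```text
tin [372.8 231.5] (369.5, 231.5) 24 28 [ 0.4478 -0.1089  0.109 ]
tan [412.5 230.5] (409.5, 230.5) 12 18 [ 0.4465 -0.2003  0.153 ]
blk [445.7 232.3] (446.0, 232.0) 9 9 [ 0.4409 -0.287   0.153 ]
jar [477.3 232.3] (477.5, 232.5) 18 18 [ 0.4391 -0.3755  0.109 ]
old ((0.4481024146080017, -0.24390584230422974), (0.41170984506607056, 0.13553647696971893), 88.64299774169922)
bay 0.135 [0.461  0.3642]
bay 0.045 [0.4667 0.2744]
bay -0.045 [0.4725 0.1846]
bay -0.135 [0.4782 0.0948]
```

View pics/check0.png

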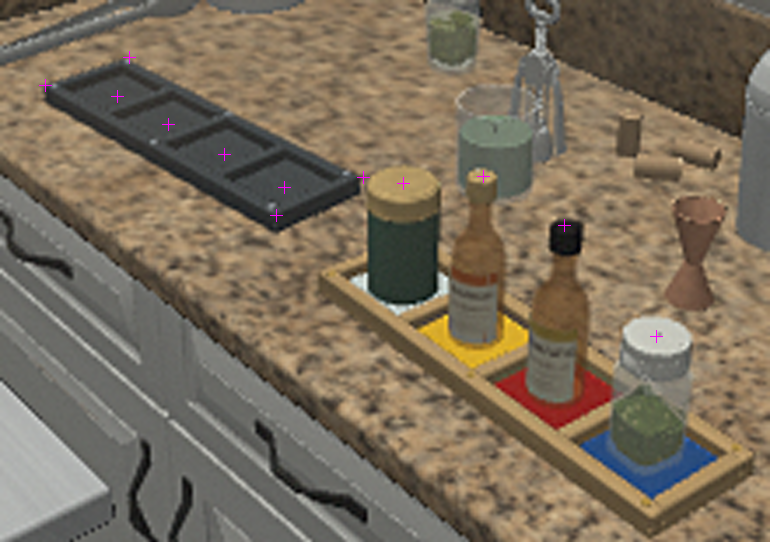

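The projected marks land on the lid centres and bay centres in the scene view to within about 3 mm. The tin and tan masks caught some stray pixels, so I take y = -0.107 and -0.198 from the crop. The rest agree with the 90 mm pitch. First move: turn the tool so that its x is world y and its y is world x.

```bash
python3 -m crank '[{"turn":0.15},{"turn":0.15},{"turn":0.15},{"turn":0.15},{"turn":0.15}]' 100; python3 -m crank '[{"turn":0.15},{"turn":0.15},{"turn":0.08},{}]'
```

```text
schema error: expected keys x, y, z, turn
schema error: expected keys x, y, z, turn
```

```bash
python3 -m crank '[{"x":0,"y":0,"z":0,"turn":0.15},{"x":0,"y":0,"z":0,"turn":0.15},{"x":0,"y":0,"z":0,"turn":0.15},{"x":0,"y":0,"z":0,"turn":0.15},{"x":0,"y":0,"z":0,"turn":0.15}]' 100; python3 -m crank '[{"x":0,"y":0,"z":0,"turn":0.15},{"x":0,"y":0,"z":0,"turn":0.15},{"x":0,"y":0,"z":0,"turn":0.08},{"x":0,"y":0,"z":0,"turn":0}]'
```

```text
time: 0.6
tool_pos: [0.2676, 0.5644, 0.2306]
tool_rot: [0.0, 0.564, 0.826, -0.001]
contact_force: [-0.4, -0.6, 0.2]
gripper_width: 1.001
grasp_force: 0.0
time: 1.0
tool_pos: [0.2676, 0.5644, 0.2306]
tool_rot: [0.0, 0.708, 0.706, -0.001]
contact_force: [-0.9, -0.4, -0.2]
gripper_width: 1.001
grasp_force: 0.0
```

```bash
python3 -m crank '[{"x":-2,"y":4.5,"z":0,"turn":0},{"x":-2,"y":4.5,"z":0,"turn":0},{"x":-2,"y":4.5,"z":0,"turn":0},{"x":-2,"y":4.5,"z":0,"turn":0}]'
python3 -m crank '[{"x":-4.9,"y":0,"z":0,"turn":0},{"x":-4.9,"y":0,"z":0,"turn":0},{"x":-4.9,"y":0,"z":0,"turn":0},{"x":-4.9,"y":0,"z":0,"turn":0}]'
python3 -m crank '[{"x":-4.9,"y":0,"z":0,"turn":0},{"x":-4.9,"y":0,"z":0,"turn":0},{"x":-4.9,"y":0,"z":0,"turn":0},{"x":-4.9,"y":0,"z":0,"turn":0}]'
python3 -m crank '[{"x":-4.9,"y":0,"z":0,"turn":0},{"x":-4.9,"y":0,"z":0,"turn":0},{"x":-4.9,"y":0,"z":0,"turn":0},{"x":-4.9,"y":0,"z":0,"turn":0},{"x":0,"y":0,"z":0,"turn":0}]'
```

```text
time: 1.4
tool_pos: [0.4489, 0.4834, 0.231]
tool_rot: [-0.0, 0.707, 0.707, -0.0]
contact_force: [0.0, 0.8, -0.2]
gripper_width: 1.001
grasp_force: 0.0
time: 1.8
tool_pos: [0.4469, 0.2865, 0.2307]
tool_rot: [-0.0, 0.707, 0.707, -0.0]
contact_force: [1.8, 0.6, 0.4]
gripper_width: 0.999
grasp_force: 0.0
time: 2.2
tool_pos: [0.4463, 0.0906, 0.2312]
tool_rot: [0.0, 0.707, 0.707, 0.0]
contact_force: [0.7, 0.3, 0.1]
gripper_width: 1.001
grasp_force: 0.0
time: 2.7
tool_pos: [0.4458, -0.1085, 0.2312]
tool_rot: [0.0, 0.71, 0.704, -0.001]
contact_force: [0.3, 1.0, -0.1]
gripper_width: 1.002
grasp_force: 0.0
```

```bash
python3 -m crank '[{"x":0.1,"y":0.2,"z":4,"turn":0},{"x":0,"y":0,"z":4,"turn":0},{"x":0,"y":0,"z":3,"turn":0},{"x":0,"y":0,"z":2,"turn":0},{"x":0,"y":0,"z":2,"turn":0}]'
python3 -m crank '[{"x":0,"y":0,"z":1.5,"turn":0},{"x":0,"y":0,"z":1.1,"turn":0},{"x":0,"y":0,"z":0,"turn":0}]'
python3 -m crank '[{"x":0,"y":0,"z":0,"turn":0},{"x":0,"y":0,"z":0,"turn":0},{"x":0,"y":0,"z":0,"turn":0},{"x":0,"y":0,"z":0,"turn":0},{"x":0,"y":0,"z":0,"turn":0}]' 0
python3 -m crank '[{"x":0,"y":0,"z":0,"turn":0},{"x":0,"y":0,"z":0,"turn":0}]'
```

```text
time: 3.2
tool_pos: [0.4478, -0.1016, 0.0797]
tool_rot: [-0.001, 0.707, 0.707, -0.0]
contact_force: [-0.2, -0.6, 0.6]
gripper_width: 1.0
grasp_force: 0.0
time: 3.5
tool_pos: [0.4472, -0.1016, 0.0536]
tool_rot: [-0.002, 0.707, 0.707, -0.001]
contact_force: [-0.2, -0.3, -0.7]
gripper_width: 1.002
grasp_force: 0.0
time: 4.0
tool_pos: [0.4496, -0.1031, 0.0568]
tool_rot: [0.001, 0.708, 0.706, 0.001]
contact_force: [0.5, 1.2, 5.6]
gripper_width: 0.675
grasp_force: 60.3
time: 4.2
tool_pos: [0.4496, -0.1031, 0.0568]
tool_rot: [0.001, 0.708, 0.706, 0.001]
contact_force: [2.2, 0.8, 6.0]
gripper_width: 0.678
grasp_force: 60.3
```

```bash
python3 -m crank '[{"x":0,"y":0,"z":-1,"turn":0},{"x":0,"y":0,"z":-3,"turn":0},{"x":0,"y":0,"z":-4,"turn":0},{"x":0,"y":0,"z":-2,"turn":0}]'
python3 -m crank '[{"x":2,"y":0.5,"z":0,"turn":0},{"x":4,"y":0.6,"z":0,"turn":0},{"x":4.5,"y":0.6,"z":0,"turn":0},{"x":4.5,"y":0.6,"z":0,"turn":0},{"x":3.5,"y":0.6,"z":0,"turn":0}]'
python3 -m crank '[{"x":1.6,"y":0,"z":0,"turn":0},{"x":0,"y":0,"z":0,"turn":0},{"x":0,"y":0,"z":0,"turn":0}]'
python3 - <<'E'
from h import *
p,d=manip.grab_frame("scene");cv2.imwrite("pics/s1.png",p[...,::-1])
print(manip.state()["tool_pos"],manip.state()["grasp_force"])
E
```

```text
time: 4.6
tool_pos: [0.4492, -0.1031, 0.1586]
tool_rot: [0.002, 0.708, 0.706, 0.001]
contact_force: [0.3, -0.5, -0.9]
gripper_width: 0.675
grasp_force: 60.3
time: 5.1
tool_pos: [0.477, 0.0844, 0.1551]
tool_rot: [-0.0, 0.707, 0.707, -0.0]
contact_force: [-0.3, -0.4, -1.3]
gripper_width: 0.68
grasp_force: 60.3
time: 5.4
tool_pos: [0.4773, 0.0982, 0.155]
tool_rot: [-0.0, 0.708, 0.707, -0.001]
contact_force: [-0.3, 0.4, -1.5]
gripper_width: 0.68
grasp_force: 60.2
[0.47743391 0.0977053  0.15499474] 60.234400033950806
```

View pics/s1.png

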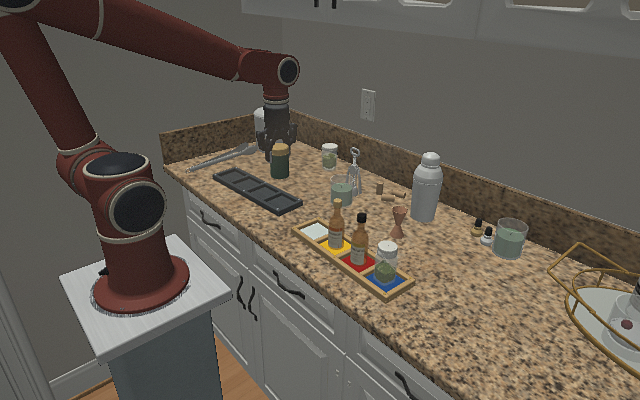

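The tin hangs upright in the gripper at px (280,160) over the nearest bay of the new rack, and the bystanders have not moved. I lower it now.

```bash
python3 -m crank '[{"x":0,"y":0.1,"z":3,"turn":0},{"x":0,"y":0,"z":3,"turn":0},{"x":0,"y":0,"z":2,"turn":0},{"x":0,"y":0,"z":1,"turn":0},{"x":0,"y":0,"z":0.4,"turn":0}]'
python3 -m crank '[{"x":0,"y":0,"z":0,"turn":0},{"x":0,"y":0,"z":0.3,"turn":0},{"x":0,"y":0,"z":0,"turn":0}]'
```

```text
time: 5.95
tool_pos: [0.4782, 0.0974, 0.0603]
tool_rot: [-0.001, 0.708, 0.706, -0.001]
contact_force: [0.4, -0.0, -0.8]
gripper_width: 0.673
grasp_force: 60.2
time: 6.25
tool_pos: [0.4795, 0.0982, 0.0592]
tool_rot: [0.001, 0.708, 0.706, 0.001]
contact_force: [1.0, -0.6, -2.0]
gripper_width: 0.675
grasp_force: 60.2
```

```bash
python3 -m crank '[{"x":0,"y":-0.1,"z":0.3,"turn":0},{"x":0,"y":0,"z":0.15,"turn":0},{"x":0,"y":0,"z":0,"turn":0},{"x":0,"y":0,"z":0,"turn":0}]'
```

```text
time: 6.65
tool_pos: [0.4778, 0.0983, 0.0538]
tool_rot: [-0.0, 0.708, 0.706, -0.0]
contact_force: [-0.8, -0.5, -1.9]
gripper_width: 0.679
grasp_force: 60.2
```

```bash
python3 -m crank '[{"x":0,"y":0,"z":0.15,"turn":0},{"x":0,"y":0,"z":0,"turn":0}]'; python3 -m crank '[{"x":0,"y":0,"z":0.15,"turn":0},{"x":0,"y":0,"z":0,"turn":0}]'
```

```text
time: 6.85
tool_pos: [0.478, 0.0984, 0.0537]
tool_rot: [-0.0, 0.708, 0.706, -0.0]
contact_force: [-4.4, -0.2, 8.5]
gripper_width: 0.674
grasp_force: 60.9
time: 7.05
tool_pos: [0.4781, 0.0984, 0.0537]
tool_rot: [-0.001, 0.708, 0.706, -0.001]
contact_force: [-9.4, -0.8, 17.4]
gripper_width: 0.675
grasp_force: 61.9
```

```bash
python3 -m crank '[{"x":0,"y":0,"z":-0.2,"turn":0},{"x":0,"y":0,"z":0,"turn":0}]'; python3 -m crank '[{"x":0,"y":0,"z":0,"turn":0},{"x":0,"y":0,"z":0,"turn":0},{"x":0,"y":0,"z":0,"turn":0},{"x":0,"y":0,"z":0,"turn":0},{"x":0,"y":0,"z":0,"turn":0}]' 100
python3 -m crank '[{"x":0,"y":0,"z":-2,"turn":0},{"x":0,"y":0,"z":-4,"turn":0},{"x":0,"y":0,"z":-4.5,"turn":0},{"x":0,"y":0,"z":-4.5,"turn":0},{"x":0,"y":0,"z":0,"turn":0}]'
python3 -m crank '[{"x":-4.5,"y":-0.8,"z":0,"turn":0},{"x":-4.5,"y":-0.8,"z":0,"turn":0},{"x":-4.5,"y":-0.8,"z":0,"turn":0},{"x":-4.5,"y":-0.7,"z":0,"turn":0},{"x":-4.5,"y":0,"z":0,"turn":0}]'
python3 -m crank '[{"x":-4.5,"y":0,"z":0,"turn":0},{"x":-2.5,"y":0,"z":0,"turn":0},{"x":0,"y":0,"z":0,"turn":0},{"x":0,"y":0,"z":0,"turn":0}]'
```

```text
time: 7.25
tool_pos: [0.4786, 0.0983, 0.0538]
tool_rot: [0.001, 0.708, 0.706, 0.001]
contact_force: [-0.8, 0.8, 5.4]
gripper_width: 0.675
grasp_force: 61.1
time: 7.75
tool_pos: [0.4777, 0.0983, 0.0526]
tool_rot: [-0.0, 0.708, 0.706, -0.0]
contact_force: [0.4, -0.0, 0.7]
gripper_width: 1.004
grasp_force: 0.0
time: 8.25
tool_pos: [0.482, 0.0985, 0.2111]
tool_rot: [0.005, 0.708, 0.706, 0.005]
contact_force: [0.5, -0.1, 1.0]
gripper_width: 0.994
grasp_force: 0.0
time: 8.75
tool_pos: [0.4455, -0.1281, 0.2024]
tool_rot: [0.0, 0.708, 0.706, 0.0]
contact_force: [1.9, -0.7, -0.6]
gripper_width: 1.002
grasp_force: 0.0
time: 9.15
tool_pos: [0.446, -0.1967, 0.2022]
tool_rot: [-0.001, 0.708, 0.706, 0.0]
contact_force: [-0.8, 0.7, 0.4]
gripper_width: 0.998
grasp_force: 0.0
```

Run:
```python
from h import *
print(manip.state()["tool_pos"])
p,d=manip.grab_frame("top");q=p[...,::-1].copy();cv2.imwrite("pics/t1.png",cv2.resize(q[190:270,160:500],None,fx=2.3,fy=2.3,interpolation=cv2.INTER_CUBIC))
hsv=cv2.cvtColor(q,cv2.COLOR_BGR2HSV);H,S,V=[hsv[...,i].astype(int) for i in range(3)]
k,_=blob(((H>10)&(H<26)&(S>60)&(V>120)).astype(np.uint8),(274,208,303,242));x,y,w,h=cv2.boundingRect(k);print((x,y,w,h),ray("top",(x+w/2-.5,y+h/2-.5),.106).round(4),"want .4782 .0948")
```

```text
[ 0.44596399 -0.19667766  0.20217078]
(276, 210, 25, 24) [[0.4775 0.0926 0.106 ]] want .4782 .0948
```

View pics/t1.png

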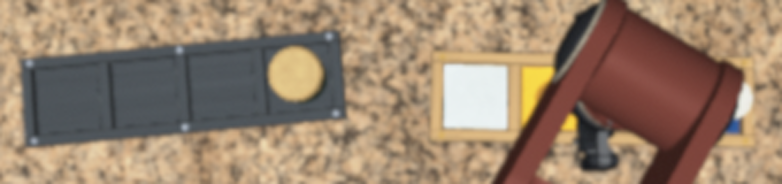

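The tin stands at (0.4775, 0.0926), within 2–3 mm of its bay centre. The tan bottle is next.

```bash
python3 -m crank '[{"x":-0.2,"y":0,"z":2,"turn":0},{"x":0,"y":0,"z":3,"turn":0},{"x":0,"y":0,"z":3,"turn":0},{"x":0,"y":0,"z":2,"turn":0},{"x":0,"y":0,"z":1,"turn":0}]'
python3 -m crank '[{"x":0,"y":0,"z":0,"turn":0},{"x":0,"y":0,"z":0,"turn":0}]'
```

```text
time: 9.7
tool_pos: [0.4451, -0.1964, 0.0903]
tool_rot: [-0.002, 0.707, 0.707, -0.0]
contact_force: [-1.0, 0.5, 0.6]
gripper_width: 0.999
grasp_force: 0.0
time: 9.9
tool_pos: [0.447, -0.1984, 0.0938]
tool_rot: [0.001, 0.707, 0.707, 0.0]
contact_force: [0.6, 0.6, 0.4]
gripper_width: 1.001
grasp_force: 0.0
```

```bash
python3 -m crank '[{"x":0,"y":0,"z":0,"turn":0},{"x":0,"y":0,"z":0,"turn":0},{"x":0,"y":0,"z":0,"turn":0},{"x":0,"y":0,"z":0,"turn":0},{"x":0,"y":0,"z":0,"turn":0}]' 0
python3 -m crank '[{"x":0,"y":0,"z":0,"turn":0},{"x":0,"y":0,"z":0,"turn":0},{"x":0,"y":0,"z":0,"turn":0}]'
```

```text
time: 10.4
tool_pos: [0.4464, -0.1988, 0.0931]
tool_rot: [0.0, 0.708, 0.706, 0.0]
contact_force: [0.4, 0.3, 1.1]
gripper_width: 0.192
grasp_force: 58.4
time: 10.7
tool_pos: [0.4465, -0.1988, 0.0931]
tool_rot: [0.0, 0.708, 0.706, 0.0]
contact_force: [0.2, -0.4, 2.0]
gripper_width: 0.19
grasp_force: 58.3
```

```bash
python3 -m crank '[{"x":0,"y":0,"z":-1,"turn":0},{"x":0,"y":0,"z":-3,"turn":0},{"x":0,"y":0,"z":-4,"turn":0},{"x":0,"y":0,"z":-4,"turn":0},{"x":0,"y":0,"z":-1.5,"turn":0}]'
python3 -m crank '[{"x":1,"y":0,"z":0,"turn":0},{"x":2.5,"y":0.4,"z":0,"turn":0},{"x":4,"y":0.4,"z":0,"turn":0},{"x":4,"y":0.4,"z":0,"turn":0},{"x":4,"y":0.4,"z":0,"turn":0}]'
python3 -m crank '[{"x":4,"y":0.5,"z":0,"turn":0},{"x":4,"y":0.5,"z":0,"turn":0},{"x":4,"y":0,"z":0,"turn":0},{"x":4,"y":0,"z":0,"turn":0},{"x":3.5,"y":0,"z":0,"turn":0}]'
python3 -m crank '[{"x":2.4,"y":0,"z":0,"turn":0},{"x":1,"y":0,"z":0,"turn":0},{"x":0,"y":0,"z":0,"turn":0},{"x":0,"y":0,"z":0,"turn":0}]'
```

```text
time: 11.2
tool_pos: [0.4477, -0.1996, 0.2327]
tool_rot: [0.003, 0.708, 0.706, 0.001]
contact_force: [1.0, 0.3, -1.8]
gripper_width: 0.189
grasp_force: 58.9
time: 11.7
tool_pos: [0.4607, -0.0414, 0.2242]
tool_rot: [-0.002, 0.708, 0.706, -0.001]
contact_force: [0.8, -0.3, -1.3]
gripper_width: 0.191
grasp_force: 58.9
time: 12.2
tool_pos: [0.4706, 0.1535, 0.2241]
tool_rot: [-0.002, 0.707, 0.707, -0.002]
contact_force: [0.6, -0.9, -2.4]
gripper_width: 0.193
grasp_force: 58.9
time: 12.6
tool_pos: [0.4723, 0.1846, 0.2263]
tool_rot: [-0.0, 0.708, 0.706, -0.001]
contact_force: [0.3, -0.5, -1.8]
gripper_width: 0.191
grasp_force: 58.9
```

Run:
```python
from h import *
print(manip.state()["tool_pos"])
p,d=manip.grab_frame("scene");q=p[...,::-1];cv2.imwrite("pics/s2.png",cv2.resize(q[90:240,170:370],None,fx=3.5,fy=3.5,interpolation=cv2.INTER_CUBIC))
```

```text
[0.47228444 0.18461465 0.22627139]
```

View pics/s2.png

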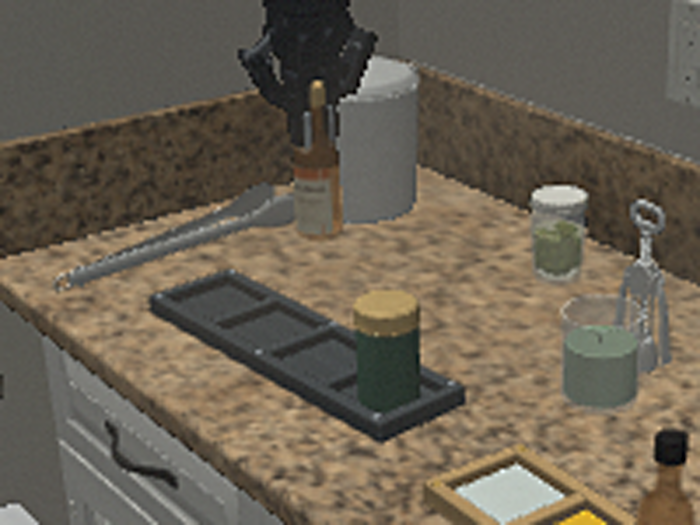

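The tan bottle hangs upright at crop px (318,160), clear of the tin at (388,350). I lower it to just above the floor, then touch down.

```bash
python3 -m crank '[{"x":0,"y":0,"z":2,"turn":0},{"x":0,"y":0,"z":4,"turn":0},{"x":0,"y":0,"z":3.5,"turn":0},{"x":0,"y":0,"z":2,"turn":0},{"x":0,"y":0,"z":1,"turn":0}]'
python3 -m crank '[{"x":0,"y":0,"z":0.5,"turn":0},{"x":0,"y":0,"z":0,"turn":0},{"x":0,"y":0,"z":0,"turn":0}]'
```

```text
time: 13.15
tool_pos: [0.4714, 0.1837, 0.0999]
tool_rot: [-0.001, 0.709, 0.706, -0.002]
contact_force: [-0.5, 0.3, -2.6]
gripper_width: 0.187
grasp_force: 58.7
time: 13.45
tool_pos: [0.4742, 0.1853, 0.0994]
tool_rot: [0.001, 0.708, 0.706, 0.001]
contact_force: [0.3, 0.9, -1.7]
gripper_width: 0.19
grasp_force: 58.7
```

```bash
python3 -m crank '[{"x":0,"y":-0.1,"z":0.5,"turn":0},{"x":0,"y":0,"z":0.2,"turn":0},{"x":0,"y":0,"z":0,"turn":0},{"x":0,"y":0,"z":0,"turn":0}]'; python3 -m crank '[{"x":0,"y":0,"z":0.15,"turn":0},{"x":0,"y":0,"z":0,"turn":0}]'
```

```text
time: 13.85
tool_pos: [0.472, 0.1854, 0.0909]
tool_rot: [0.0, 0.708, 0.706, 0.0]
contact_force: [0.0, -0.7, -2.1]
gripper_width: 0.189
grasp_force: 58.7
time: 14.05
tool_pos: [0.4725, 0.1855, 0.0901]
tool_rot: [0.0, 0.708, 0.706, 0.0]
contact_force: [0.3, -0.7, 1.6]
gripper_width: 0.192
grasp_force: 59.1
```

```bash
python3 -m crank '[{"x":0,"y":0,"z":0,"turn":0},{"x":0,"y":0,"z":0,"turn":0},{"x":0,"y":0,"z":0,"turn":0},{"x":0,"y":0,"z":0,"turn":0},{"x":0,"y":0,"z":0,"turn":0}]' 100
python3 -m crank '[{"x":0,"y":0,"z":-2,"turn":0},{"x":0,"y":0,"z":-4,"turn":0},{"x":0,"y":0,"z":-4,"turn":0},{"x":0,"y":0,"z":-2,"turn":0},{"x":0,"y":0,"z":0,"turn":0}]'
python3 -m crank '[{"x":-3.5,"y":-0.6,"z":0,"turn":0},{"x":-4.5,"y":-0.6,"z":0,"turn":0},{"x":-4.5,"y":-0.6,"z":0,"turn":0},{"x":-4.5,"y":-0.6,"z":0,"turn":0},{"x":-4.5,"y":-0.7,"z":0,"turn":0}]'
python3 -m crank '[{"x":-4.5,"y":0,"z":0,"turn":0},{"x":-4.5,"y":0,"z":0,"turn":0},{"x":-4.5,"y":0,"z":0,"turn":0},{"x":-4.5,"y":0,"z":0,"turn":0},{"x":-4.5,"y":0,"z":0,"turn":0}]'
python3 -m crank '[{"x":-3.2,"y":0,"z":0,"turn":0},{"x":0,"y":0,"z":0,"turn":0},{"x":0,"y":0,"z":0,"turn":0}]'
```

```text
time: 14.55
tool_pos: [0.472, 0.1853, 0.0892]
tool_rot: [-0.0, 0.708, 0.706, -0.0]
contact_force: [1.0, -0.3, 0.1]
gripper_width: 0.994
grasp_force: 0.0
time: 15.05
tool_pos: [0.4743, 0.1859, 0.2139]
tool_rot: [0.002, 0.708, 0.706, 0.004]
contact_force: [-0.1, -0.5, -0.3]
gripper_width: 0.996
grasp_force: 0.0
time: 15.55
tool_pos: [0.4393, -0.031, 0.2075]
tool_rot: [-0.001, 0.708, 0.707, -0.001]
contact_force: [0.4, -0.9, 0.5]
gripper_width: 1.003
grasp_force: 0.0
time: 16.05
tool_pos: [0.4391, -0.2561, 0.2074]
tool_rot: [-0.001, 0.708, 0.706, -0.0]
contact_force: [0.9, 1.1, 0.8]
gripper_width: 1.001
grasp_force: 0.0
time: 16.35
tool_pos: [0.4393, -0.2864, 0.2075]
tool_rot: [-0.002, 0.708, 0.706, 0.0]
contact_force: [-0.1, 0.2, -0.3]
gripper_width: 1.0
grasp_force: 0.0
```

Run:
```python
from h import *
print(manip.state()["tool_pos"])
p,d=manip.grab_frame("top");q=p[...,::-1].copy();cv2.imwrite("pics/t2.png",cv2.resize(q[190:270,160:500],None,fx=2.3,fy=2.3,interpolation=cv2.INTER_CUBIC))
```

```text
[ 0.43932661 -0.28639573  0.20746164]
```

View pics/t2.png

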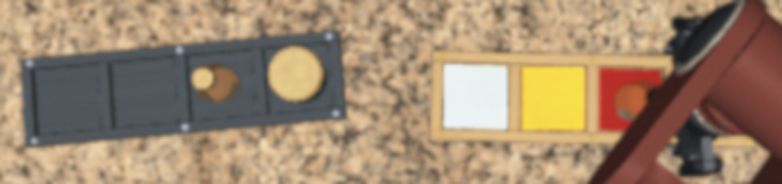

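The tan bottle stands upright in the second bay from the right, cap at crop px (202,78). Now the black bottle.

```bash
python3 -m crank '[{"x":0,"y":0.1,"z":2,"turn":0},{"x":0,"y":0,"z":3.5,"turn":0},{"x":0,"y":0,"z":3,"turn":0},{"x":0,"y":0,"z":2,"turn":0},{"x":0,"y":0,"z":0.9,"turn":0}]'
python3 -m crank '[{"x":0,"y":0,"z":0,"turn":0},{"x":0,"y":0,"z":0,"turn":0}]'
python3 -m crank '[{"x":0,"y":0,"z":0,"turn":0},{"x":0,"y":0,"z":0,"turn":0},{"x":0,"y":0,"z":0,"turn":0},{"x":0,"y":0,"z":0,"turn":0},{"x":0,"y":0,"z":0,"turn":0}]' 0
python3 -m crank '[{"x":0,"y":0,"z":0,"turn":0},{"x":0,"y":0,"z":0,"turn":0},{"x":0,"y":0,"z":0,"turn":0}]'
```

```text
time: 16.9
tool_pos: [0.4398, -0.2838, 0.0923]
tool_rot: [-0.002, 0.707, 0.707, -0.0]
contact_force: [-1.0, -0.3, -0.9]
gripper_width: 0.999
grasp_force: 0.0
time: 17.1
tool_pos: [0.4418, -0.2865, 0.0963]
tool_rot: [0.001, 0.707, 0.707, 0.0]
contact_force: [-0.2, 0.6, -0.9]
gripper_width: 1.001
grasp_force: 0.0
time: 17.6
tool_pos: [0.4413, -0.2868, 0.0956]
tool_rot: [0.0, 0.708, 0.706, 0.0]
contact_force: [-0.4, 0.3, -0.0]
gripper_width: 0.191
grasp_force: 58.4
time: 17.9
tool_pos: [0.4413, -0.2868, 0.0956]
tool_rot: [0.0, 0.708, 0.706, 0.0]
contact_force: [0.6, 0.5, 2.4]
gripper_width: 0.185
grasp_force: 58.3
```

```bash
python3 -m crank '[{"x":0,"y":0,"z":-1,"turn":0},{"x":0,"y":0,"z":-3,"turn":0},{"x":0,"y":0,"z":-4,"turn":0},{"x":0,"y":0,"z":-4,"turn":0},{"x":0,"y":0,"z":-4,"turn":0}]'
python3 -m crank '[{"x":1,"y":0,"z":-1.5,"turn":0},{"x":2.5,"y":0.4,"z":0,"turn":0},{"x":4,"y":0.4,"z":0,"turn":0},{"x":4,"y":0.4,"z":0,"turn":0},{"x":4,"y":0.4,"z":0,"turn":0}]'
python3 -m crank '[{"x":4,"y":0.4,"z":0,"turn":0},{"x":4,"y":0.5,"z":0,"turn":0},{"x":4,"y":0,"z":0,"turn":0},{"x":4,"y":0,"z":0,"turn":0},{"x":4,"y":0,"z":0,"turn":0}]'
python3 -m crank '[{"x":4,"y":0,"z":0,"turn":0},{"x":4,"y":0,"z":0,"turn":0},{"x":4,"y":0,"z":0,"turn":0},{"x":4,"y":0,"z":0,"turn":0},{"x":3,"y":0,"z":0,"turn":0}]'
python3 -m crank '[{"x":1.6,"y":0,"z":0,"turn":0},{"x":0,"y":0,"z":0,"turn":0},{"x":0,"y":0,"z":0,"turn":0}]'
```

```text
time: 18.4
tool_pos: [0.4404, -0.2861, 0.2565]
tool_rot: [-0.001, 0.708, 0.706, -0.0]
contact_force: [0.5, -0.6, -1.9]
gripper_width: 0.193
grasp_force: 58.6
time: 18.9
tool_pos: [0.4564, -0.1294, 0.2684]
tool_rot: [-0.001, 0.708, 0.706, -0.0]
contact_force: [2.2, 1.1, -1.2]
gripper_width: 0.188
grasp_force: 58.8
time: 19.4
tool_pos: [0.4653, 0.0704, 0.2685]
tool_rot: [-0.001, 0.708, 0.706, -0.001]
contact_force: [0.6, -0.9, -1.9]
gripper_width: 0.185
grasp_force: 58.8
time: 19.9
tool_pos: [0.4654, 0.2606, 0.2683]
tool_rot: [-0.001, 0.707, 0.707, -0.001]
contact_force: [0.3, 1.1, -1.6]
gripper_width: 0.186
grasp_force: 58.8
time: 20.2
tool_pos: [0.4667, 0.2738, 0.2693]
tool_rot: [-0.0, 0.708, 0.706, -0.001]
contact_force: [-0.5, 0.5, -1.8]
gripper_width: 0.19
grasp_force: 58.8
```

```bash
python3 -m crank '[{"x":0,"y":0,"z":3,"turn":0},{"x":0,"y":0,"z":4,"turn":0},{"x":0,"y":0,"z":4,"turn":0},{"x":0,"y":0,"z":3,"turn":0},{"x":0,"y":0,"z":2,"turn":0}]'
python3 -m crank '[{"x":0,"y":0,"z":0.8,"turn":0},{"x":0,"y":0,"z":0,"turn":0},{"x":0,"y":0,"z":0,"turn":0}]'
```

```text
time: 20.7
tool_pos: [0.4657, 0.272, 0.107]
tool_rot: [-0.001, 0.709, 0.706, -0.002]
contact_force: [-0.2, 0.2, -1.9]
gripper_width: 0.191
grasp_force: 58.7
time: 21.0
tool_pos: [0.4682, 0.2741, 0.1037]
tool_rot: [0.0, 0.708, 0.706, 0.001]
contact_force: [-0.7, -0.0, -1.2]
gripper_width: 0.193
grasp_force: 58.6
```

```bash
python3 -m crank '[{"x":0,"y":-0.1,"z":0.5,"turn":0},{"x":0,"y":0,"z":0.4,"turn":0},{"x":0,"y":0,"z":0,"turn":0},{"x":0,"y":0,"z":0,"turn":0}]'; python3 -m crank '[{"x":0,"y":0,"z":0.15,"turn":0},{"x":0,"y":0,"z":0,"turn":0}]'
```

```text
time: 21.4
tool_pos: [0.4662, 0.2744, 0.0934]
tool_rot: [0.0, 0.708, 0.706, 0.0]
contact_force: [0.5, 0.3, -1.9]
gripper_width: 0.192
grasp_force: 58.7
time: 21.6
tool_pos: [0.4667, 0.2746, 0.0926]
tool_rot: [0.0, 0.708, 0.706, 0.001]
contact_force: [-1.4, 0.5, 0.9]
gripper_width: 0.193
grasp_force: 59.0
```

```bash
python3 -m crank '[{"x":0,"y":0,"z":0,"turn":0},{"x":0,"y":0,"z":0,"turn":0},{"x":0,"y":0,"z":0,"turn":0},{"x":0,"y":0,"z":0,"turn":0},{"x":0,"y":0,"z":0,"turn":0}]' 100
python3 -m crank '[{"x":0,"y":0,"z":-2,"turn":0},{"x":0,"y":0,"z":-4,"turn":0},{"x":0,"y":0,"z":-4,"turn":0},{"x":0,"y":0,"z":-2,"turn":0},{"x":0,"y":0,"z":0,"turn":0}]'
python3 -m crank '[{"x":-3.5,"y":-0.5,"z":0,"turn":0},{"x":-4.5,"y":-0.5,"z":0,"turn":0},{"x":-4.5,"y":-0.5,"z":0,"turn":0},{"x":-4.5,"y":-0.5,"z":0,"turn":0},{"x":-4.5,"y":-0.6,"z":0,"turn":0}]'
python3 -m crank '[{"x":-4.5,"y":0,"z":0,"turn":0},{"x":-4.5,"y":0,"z":0,"turn":0},{"x":-4.5,"y":0,"z":0,"turn":0},{"x":-4.5,"y":0,"z":0,"turn":0},{"x":-4.5,"y":0,"z":0,"turn":0}]'
python3 -m crank '[{"x":-4.5,"y":0,"z":0,"turn":0},{"x":-4.5,"y":0,"z":0,"turn":0},{"x":-4.5,"y":0,"z":0,"turn":0},{"x":-4.5,"y":0,"z":0,"turn":0},{"x":-2.8,"y":0,"z":0,"turn":0}]'
python3 -m crank '[{"x":0,"y":0,"z":0,"turn":0},{"x":0,"y":0,"z":0,"turn":0}]'
```

```text
time: 22.1
tool_pos: [0.4662, 0.2743, 0.0918]
tool_rot: [0.0, 0.708, 0.706, 0.0]
contact_force: [-0.4, -0.6, -0.1]
gripper_width: 0.995
grasp_force: 0.0
time: 22.6
tool_pos: [0.4684, 0.2753, 0.2166]
tool_rot: [0.002, 0.708, 0.706, 0.004]
contact_force: [0.3, 0.9, 0.3]
gripper_width: 1.001
grasp_force: 0.0
time: 23.1
tool_pos: [0.4385, 0.0579, 0.21]
tool_rot: [-0.001, 0.708, 0.707, -0.001]
contact_force: [0.1, -0.6, -0.5]
gripper_width: 0.999
grasp_force: 0.0
time: 23.6
tool_pos: [0.4383, -0.1672, 0.2101]
tool_rot: [-0.001, 0.708, 0.706, -0.0]
contact_force: [0.7, 0.1, -0.1]
gripper_width: 0.999
grasp_force: 0.0
time: 24.1
tool_pos: [0.4377, -0.3759, 0.2095]
tool_rot: [-0.001, 0.709, 0.706, -0.0]
contact_force: [0.0, 0.3, 0.6]
gripper_width: 0.997
grasp_force: 0.0
time: 24.3
tool_pos: [0.4382, -0.3732, 0.2099]
tool_rot: [-0.002, 0.708, 0.706, 0.0]
contact_force: [-0.2, -0.9, 0.2]
gripper_width: 1.002
grasp_force: 0.0
```

Run:
```python
from h import *
p,d=manip.grab_frame("scene");q=p[...,::-1];cv2.imwrite("pics/s3.png",cv2.resize(q[110:300,180:430],None,fx=3,fy=3,interpolation=cv2.INTER_CUBIC))
p,d=manip.grab_frame("top");cv2.imwrite("pics/t3.png",p[...,::-1])
```

```text
(no output)
```

View pics/s3.png

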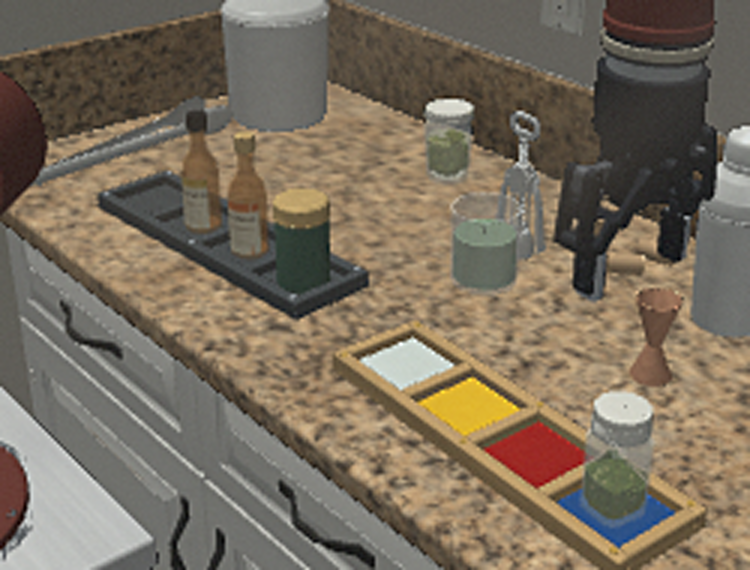

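Three things stand upright in the new rack: black at crop (200,175), tan (247,200), tin (302,240). The jar is still on its blue mat with the open gripper above it. I grasp it.

```bash
python3 -m crank '[{"x":-0.2,"y":0,"z":3,"turn":0},{"x":0,"y":0,"z":4,"turn":0},{"x":0,"y":0,"z":3,"turn":0},{"x":0,"y":0,"z":2,"turn":0},{"x":0,"y":0,"z":1.5,"turn":0}]'
python3 -m crank '[{"x":0,"y":0,"z":1.5,"turn":0},{"x":0,"y":0,"z":0.4,"turn":0},{"x":0,"y":0,"z":0,"turn":0},{"x":0,"y":0,"z":0,"turn":0}]'
python3 -m crank '[{"x":0,"y":0,"z":0,"turn":0},{"x":0,"y":0,"z":0,"turn":0},{"x":0,"y":0,"z":0,"turn":0},{"x":0,"y":0,"z":0,"turn":0},{"x":0,"y":0,"z":0,"turn":0}]' 0
python3 -m crank '[{"x":0,"y":0,"z":0,"turn":0},{"x":0,"y":0,"z":0,"turn":0},{"x":0,"y":0,"z":0,"turn":0}]'
```

```text
time: 24.9
tool_pos: [0.4385, -0.3734, 0.0748]
tool_rot: [-0.001, 0.707, 0.707, 0.0]
contact_force: [0.1, -0.2, 0.0]
gripper_width: 1.001
grasp_force: 0.0
time: 25.3
tool_pos: [0.4395, -0.3762, 0.059]
tool_rot: [0.001, 0.708, 0.706, -0.0]
contact_force: [0.2, 0.1, -0.0]
gripper_width: 1.001
grasp_force: 0.0
time: 25.8
tool_pos: [0.4396, -0.3763, 0.059]
tool_rot: [0.001, 0.708, 0.706, 0.0]
contact_force: [1.1, -0.4, 5.0]
gripper_width: 0.532
grasp_force: 61.7
time: 26.1
tool_pos: [0.4396, -0.3763, 0.0589]
tool_rot: [0.001, 0.708, 0.706, 0.0]
contact_force: [0.4, 1.2, 5.5]
gripper_width: 0.531
grasp_force: 61.7
```

```bash
python3 -m crank '[{"x":0,"y":0,"z":-1,"turn":0},{"x":0,"y":0,"z":-3,"turn":0},{"x":0,"y":0,"z":-4,"turn":0},{"x":0,"y":0,"z":-4,"turn":0},{"x":0,"y":0,"z":-4,"turn":0}]'
python3 -m crank '[{"x":1,"y":0,"z":-1.8,"turn":0},{"x":2.5,"y":0.4,"z":0,"turn":0},{"x":4,"y":0.4,"z":0,"turn":0},{"x":4,"y":0.4,"z":0,"turn":0},{"x":4,"y":0.4,"z":0,"turn":0}]'
python3 -m crank '[{"x":4,"y":0.5,"z":0,"turn":0},{"x":4,"y":0,"z":0,"turn":0},{"x":4,"y":0,"z":0,"turn":0},{"x":4,"y":0,"z":0,"turn":0},{"x":4,"y":0,"z":0,"turn":0}]'
python3 -m crank '[{"x":4,"y":0,"z":0,"turn":0},{"x":4,"y":0,"z":0,"turn":0},{"x":4,"y":0,"z":0,"turn":0},{"x":4,"y":0,"z":0,"turn":0},{"x":4,"y":0,"z":0,"turn":0}]'
python3 -m crank '[{"x":4,"y":0,"z":0,"turn":0},{"x":4,"y":0,"z":0,"turn":0},{"x":4,"y":0,"z":0,"turn":0},{"x":4,"y":0,"z":0,"turn":0},{"x":2.5,"y":0,"z":0,"turn":0}]'
python3 -m crank '[{"x":0,"y":0,"z":0,"turn":0},{"x":0,"y":0,"z":0,"turn":0},{"x":0,"y":0,"z":0,"turn":0}]'
```

```text
time: 26.6
tool_pos: [0.4381, -0.3749, 0.2185]
tool_rot: [-0.001, 0.708, 0.706, -0.0]
contact_force: [0.4, 0.1, -1.3]
gripper_width: 0.528
grasp_force: 61.6
time: 27.1
tool_pos: [0.4544, -0.219, 0.2351]
tool_rot: [-0.001, 0.708, 0.706, -0.0]
contact_force: [1.2, -1.1, -1.2]
gripper_width: 0.53
grasp_force: 61.5
time: 27.6
tool_pos: [0.4596, -0.0191, 0.2352]
tool_rot: [-0.001, 0.708, 0.706, -0.0]
contact_force: [-0.2, 0.3, -2.0]
gripper_width: 0.532
grasp_force: 61.5
time: 28.1
tool_pos: [0.46, 0.1808, 0.2353]
tool_rot: [-0.0, 0.708, 0.706, -0.001]
contact_force: [1.0, 0.4, -0.6]
gripper_width: 0.529
grasp_force: 61.5
time: 28.6
tool_pos: [0.4602, 0.3664, 0.2349]
tool_rot: [-0.0, 0.707, 0.707, -0.001]
contact_force: [-0.0, -0.3, -0.3]
gripper_width: 0.534
grasp_force: 61.5
time: 28.9
tool_pos: [0.4612, 0.3633, 0.2354]
tool_rot: [0.0, 0.708, 0.706, -0.001]
contact_force: [0.7, -0.9, -0.8]
gripper_width: 0.53
grasp_force: 61.5
```

```bash
python3 -m crank '[{"x":0,"y":0,"z":3,"turn":0},{"x":0,"y":0,"z":4,"turn":0},{"x":0,"y":0,"z":4,"turn":0},{"x":0,"y":0,"z":3,"turn":0},{"x":0,"y":0,"z":2,"turn":0}]'
python3 -m crank '[{"x":0,"y":0,"z":0.8,"turn":0},{"x":0,"y":0,"z":0,"turn":0},{"x":0,"y":0,"z":0,"turn":0}]'
```

```text
time: 29.4
tool_pos: [0.4601, 0.362, 0.0728]
tool_rot: [-0.0, 0.708, 0.706, -0.002]
contact_force: [0.7, -0.1, -1.5]
gripper_width: 0.532
grasp_force: 61.5
time: 29.7
tool_pos: [0.4624, 0.3643, 0.0693]
tool_rot: [0.0, 0.708, 0.706, 0.001]
contact_force: [-0.6, 0.0, -0.0]
gripper_width: 0.536
grasp_force: 61.5
```

```bash
python3 -m crank '[{"x":0,"y":-0.1,"z":0.7,"turn":0},{"x":0,"y":0,"z":0.5,"turn":0},{"x":0,"y":0,"z":0,"turn":0},{"x":0,"y":0,"z":0,"turn":0}]'; python3 -m crank '[{"x":0,"y":0,"z":0.15,"turn":0},{"x":0,"y":0,"z":0,"turn":0}]'
```

```text
time: 30.1
tool_pos: [0.4605, 0.3644, 0.056]
tool_rot: [0.0, 0.708, 0.706, 0.0]
contact_force: [0.6, 0.7, -0.9]
gripper_width: 0.533
grasp_force: 61.6
time: 30.3
tool_pos: [0.4606, 0.3647, 0.0559]
tool_rot: [-0.0, 0.708, 0.706, -0.0]
contact_force: [-2.5, -1.1, 6.4]
gripper_width: 0.532
grasp_force: 61.6
```

The jar has touched the floor. I release it, retreat clear of the rack and check.

```bash
python3 -m crank '[{"x":0,"y":0,"z":0,"turn":0},{"x":0,"y":0,"z":0,"turn":0},{"x":0,"y":0,"z":0,"turn":0},{"x":0,"y":0,"z":0,"turn":0},{"x":0,"y":0,"z":0,"turn":0}]' 100
python3 -m crank '[{"x":0,"y":0,"z":-2,"turn":0},{"x":0,"y":0,"z":-4,"turn":0},{"x":0,"y":0,"z":-4,"turn":0},{"x":0,"y":0,"z":-4,"turn":0},{"x":0,"y":0,"z":-3,"turn":0}]'
python3 -m crank '[{"x":-3.5,"y":0,"z":0,"turn":0},{"x":-4.5,"y":0,"z":0,"turn":0},{"x":-4.5,"y":0,"z":0,"turn":0},{"x":-4.5,"y":0,"z":0,"turn":0},{"x":-4.5,"y":0,"z":0,"turn":0}]'
python3 -m crank '[{"x":-4.5,"y":0,"z":0,"turn":0},{"x":-4.5,"y":0,"z":0,"turn":0},{"x":-4.5,"y":0,"z":0,"turn":0},{"x":-4.5,"y":0,"z":0,"turn":0},{"x":-4.5,"y":0,"z":0,"turn":0}]'
python3 -m crank '[{"x":-4.5,"y":0,"z":0,"turn":0},{"x":-4.5,"y":0,"z":0,"turn":0},{"x":0,"y":0,"z":0,"turn":0},{"x":0,"y":0,"z":0,"turn":0},{"x":0,"y":0,"z":0,"turn":0}]'
python3 - <<'E'
from h import *
p,d=manip.grab_frame("top");q=p[...,::-1].copy();r,_=manip.grab_frame("scene");r=r[...,::-1]
a=cv2.resize(q[195:260,160:325],None,fx=4.2,fy=4.2,interpolation=cv2.INTER_CUBIC);b=cv2.resize(r[130:235,190:420],(a.shape[1],316),interpolation=cv2.INTER_CUBIC)
cv2.imwrite("pics/f.png",np.vstack([a,b]))
m=manip.camera_model("top");W=m["world_to_cam"]
for n,X in dict(jar=(.461,.3642,.106),blk=(.4667,.2744,.150),tan=(.4725,.1846,.150),tin=(.4782,.0948,.106)).items():
    c=m["mtx"]@(W[:3,:3]@np.array(X)+W[:3,3]);u=c[:2]/c[2];print(n,"ideal px",u.round(1),"crop",((u-[160,195]+.5)*4.2).round())
E
```

```text
time: 30.8
tool_pos: [0.4603, 0.3643, 0.0541]
tool_rot: [-0.0, 0.708, 0.706, -0.0]
contact_force: [0.5, -0.0, -0.3]
gripper_width: 1.001
grasp_force: 0.0
time: 31.3
tool_pos: [0.4609, 0.3647, 0.2275]
tool_rot: [0.0, 0.708, 0.706, 0.002]
contact_force: [0.6, -0.6, -0.8]
gripper_width: 1.001
grasp_force: 0.0
time: 31.8
tool_pos: [0.4596, 0.1478, 0.2243]
tool_rot: [0.0, 0.708, 0.707, 0.0]
contact_force: [1.0, -0.4, -0.1]
gripper_width: 0.996
grasp_force: 0.0
time: 32.3
tool_pos: [0.4591, -0.0774, 0.2245]
tool_rot: [0.0, 0.708, 0.706, 0.0]
contact_force: [0.4, 1.6, -0.1]
gripper_width: 1.002
grasp_force: 0.0
time: 32.8
tool_pos: [0.4593, -0.1648, 0.2241]
tool_rot: [-0.0, 0.708, 0.707, 0.0]
contact_force: [0.7, 0.5, 0.2]
gripper_width: 0.999
grasp_force: 0.0
jar ideal px [178.9 230.7] crop [ 81. 152.]
blk ideal px [210.6 226.8] crop [215. 135.]
tan ideal px [248.1 223.5] crop [372. 122.]
tin ideal px [287.1 221.2] crop [536. 112.]
```

View pics/f.png

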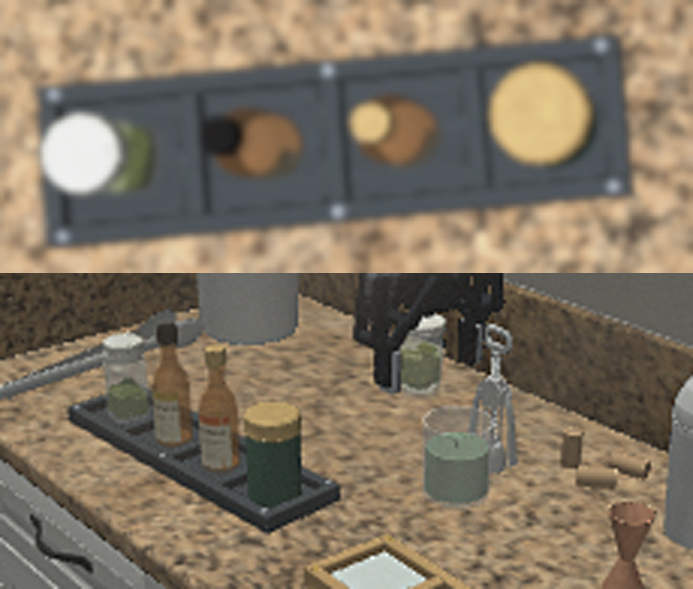

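The lids sit at crop (81,152), (222,135), (371,121) and (540,113). The ideal positions are (81,152), (215,135), (372,122) and (536,112), so all are within about 4 mm, and all four stand upright. I hand it in.

```bash
python3 -c "
from plant import manip
print(manip.job_done())"
```

```text
the job is handed in; nothing more can be done
None
```

The job is handed in at about 33 s (verdict not shown): tin, tan bitters, black bitters and jar stand upright in the new rack in reverse order, lids within about 4 mm of their bay centres in the last picture, and the candle and jigger were left alone.

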